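# Lay a tall housing on its side against the end stop

### The arm

A 6-joint arm with a two-finger parallel gripper is mounted at the origin on the work surface. World frame = base frame: x ahead of the robot, y to its left, z up, the work surface at z = 0. Lengths are in m, angles in degrees, forces in N, time in s.
With the tool pointing down it reaches from about 0.3 to 0.75 m from the base axis. Payload 8.5 kg.
Tool frame: the origin (TCP) lies at the very end of the fingers, on their centre line; the grasp point (between the pads) lies 19 mm behind it (env.tcp_to_grasp is the distance from the TCP to the grasp point, in m); z points along the fingers, y is the line along which they close (so a half turn about z gives the same grasp; the last joint's range is limited). The gripper opens to 85 mm and grips with 20 to 120 N. Pads are 22 mm wide; open, the fingers measure 114 mm over their backs; the gripper's body (76 mm by 85 mm) begins 54 mm behind the grasp point. The pads swing forward as they close: fully open they stand 13 mm farther back than shut.
Start: joints at [-79.658, 21.807, 74.336, -0, 83.858, -12.336], TCP at [0.212, -0.507, 0.231] pointing down, gripper open.
Joint ranges: [-178.18, 178.18], [-50.72, 133.34], [12.68, 142.11], [-81.47, 261.47], [9.98, 163.14], [-165.26, 165.26]. Speed limits (degrees/s): [136.94, 136.94, 180, 180, 180, 180].

### API

Orientations are given as a 3x3 rotation matrix whose columns are the frame's x, y, z axes.
In Python, from rig import status, get_image, env gives the robot as it stands.
- The arm moves only by the shell command python3 -m handwheel 'ROWS' [FORCE]. ROWS is text: rows parted by semicolons, each of 7 numbers parted by spaces: the shift along the world's x, y, z in cm, then the turn, a rotation vector about the world's x, y, z in degrees, then the opening, from 0 (shut) to 1 (fully open). In form: dx dy dz wx wy wz gripper; .... A call has 1 to 8 rows; each row is the pose to reach, as a shift and turn from the pose commanded when the call began; what a row does not reach only later rows make up. A row lasts 1/12 s, in which the tool goes at most 41.7 mm and 7.16 degrees, less where a joint would pass 70% of its speed; a pose out of reach is approached as far as the arm can. A call with a gripper value outside its range is refused whole. The fingers move at their own pace and stop on an object; FORCE is the grip in N (left out, the last holds). Time passes only in rows, so rows that repeat a pose let the fingers close. It gives the time, the measured TCP pose, the force, the opening and the grip force at its end, in the units of the state.
- status.observe(): the state, without advancing time (a new reading comes with each control period).
- get_image(name): name is "scene" or "side" or "wrist"; returns a dict with "color" (400x640x3 uint8, red, green, blue), "vertical_fov" (degrees; the focal length in pixels is half the picture's height over the tangent of half this angle, whatever the lens; pixels are square), "cx", "cy" (the principal point, pixels), "k1" (the pictures are not rectified: a ray, as slopes to the right and down, at radius r is drawn at 1 + k1 r^2 times it, then the intrinsics apply), "xyz" and "orientation" of the camera in the world. Camera axes: x right, y down, z forward; pixel columns grow to the right and rows downward; lengths in m; the calibration is good to about 2 mm. A picture is of the moment at which its call begins. There is no depth.
- env.close_job(): hands the job in; it is judged then, once.
The state is a dict: "time_s": time; "q": joint angles; "qvel": joint speeds; "joint_efforts": joint torques, N m; "position": TCP position; "tool_rot": TCP orientation; "ft_force": force on the tool from outside, world axes, zero at the start; "wrist_torque": the same for the moment, N m; "grip_width": finger opening in m; "gripper_force": force on a finger pad.
Only numpy, scipy, OpenCV 4.12 (cv2) and the standard library are available. Lean on these libraries where they do the work, as an engineer would, in place of code of your own. Each camera call takes 0.05 s, during which the arm holds its last target. There are 200 camera calls.

### The job

Using only the fingertips, tip the tall square housing over away from the stop bar, supporting it all the way down so that it comes to lie gently on its side on the dark steel plate and is never dropped, then push it along until its closed foot end sits flush against the stop bar. Do not lift the housing off the plate, and leave the rings and the short housing where they are.

Things in the scene. Friction and masses are not known exactly. Their poses are not given: they have to be found in the camera images.
- housing: Tall aluminium square housing, 70 x 70 x 180 mm tall, 0.45 to 0.66 kg, closed at the foot, open at the top. It stands on the plate, its side 8 to 35 mm from the stop bar and within 0.08 rad of square to it. Origin: centre of the foot's underside; z runs from foot to mouth, x and y square to its sides; at the start +y points away from the stop bar, the way it must fall.
- housing_mouth (a point): Centre of the housing's open mouth, in the plane of its rim, 180 mm from the foot. Inside is a square bore 62 x 62 mm, 174 mm deep, walls 4 mm: fingertips fit in. When it has tipped, the wall that was nearest the stop bar is uppermost, its rim 80 mm above the table.
- housing_middle (a point): Centre of the housing: 100 mm above the table standing, 45 mm lying. It tips about the bottom edge of its +y side and balances at about 0.4 rad; beyond that it falls unless something in the mouth, against the upper wall's rim, holds it back. Held at a steep angle, its foot may slip towards the stop bar.
- plate: Fixed dark steel plate on the table, 240 mm (x) by 360 mm (y), 10 mm thick, with the stop bar across it near its -y end. Origin: centre of its underside, on the table; y runs along the plate away from the stop bar.
- stop_face (a point): Middle of the lower edge of the stop bar's face that looks along the plate, on the plate's top (10 mm above the table). Axes as the plate's: y points straight away from the face. The bar is fixed, steel, 150 mm wide, 25 mm thick and 25 mm high above the plate.
- ring_a: Loose thin steel ring, 48 mm across, 22 mm high, standing on the plate to one side (+x side of the plate's own frame). Bystander. Origin: centre of its underside.
- ring_b: Same kind of ring, 48 mm across, 22 mm high, on the plate's other side (-x side). Bystander. Origin: centre of its underside.
- short_housing: A short square housing of the same metal and section (70 x 70 mm, 80 mm tall), on the table. Bystander, not the one to tip. Origin: centre of its underside.
- ring_c: Loose steel ring on the table, 60 mm across, 26 mm high. Bystander. Origin: centre of its underside.
- ring_d: Loose steel ring on the table, 60 mm across, 26 mm high. Bystander. Origin: centre of its underside.
- ring_e: Loose steel ring on the table, 60 mm across, 26 mm high. Bystander. Origin: centre of its underside.
- master_ring: Thick dark steel ring on the table, 90 mm across, 35 mm high. Bystander. Origin: centre of its underside.
Mind the look-alikes: they are no part of the job. What is meant by the housing is not blue or brown, and is the smaller of those in its own colour.

How it is judged:
By the outcome, as a careful person would: the job done as asked, in the order asked, and still so for the second after the job is handed in, with the robot touching nothing.
It also fails if it takes over 72 s, if anything falls off the work surface, if the arm or the gripper's body presses on something with over 40 N, if the wrist force passes 120 N, or if a joint passes its speed limit or range.

## Working session

There is one attempt and no reset: what is moved stays moved. The work goes in short steps, Python scripts to look and compute and a shell command to move; the robot and the scene stay as the last step left them, time stands still between calls to the robot, and variables do not carry over. Pictures are saved under pics/ and viewed, at most 10 in all, crops included, and the job is handed in when it is done.

```bash
mkdir -p pics; ls; cat > h.py <<'E'
import numpy as np, cv2
from rig import status, get_image, env
def K(im):
    f=200/np.tan(np.radians(im["vertical_fov"])/2); return f
def ray(im,u,v):
    f=K(im); x=(u-im["cx"])/f; y=(v-im["cy"])/f
    rd=np.hypot(x,y); r=rd
    for _ in range(30): r=rd/(1+im["k1"]*r*r)
    s=r/rd if rd>0 else 1
    return np.array(im["xyz"]),np.array(im["orientation"])@np.array([x*s,y*s,1.])
def onz(im,u,v,z):
    o,d=ray(im,u,v); return o+d*(z-o[2])/d[2]
def proj(im,P):
    p=np.array(im["orientation"]).T@(np.array(P)-np.array(im["xyz"])); x,y=p[0]/p[2],p[1]/p[2]
    k=1+im["k1"]*(x*x+y*y); f=K(im); return np.array([im["cx"]+f*x*k,im["cy"]+f*y*k])
def tri(r1,r2):
    (o1,d1),(o2,d2)=r1,r2
    A=np.stack([d1,-d2],1); t=np.linalg.lstsq(A,o2-o1,rcond=None)[0]
    a,b=o1+t[0]*d1,o2+t[1]*d2; return (a+b)/2,np.linalg.norm(a-b)
def save(name,im): cv2.imwrite(f"pics/{name}.png",im["color"][:,:,::-1])
E
python3 - <<'E'
from h import *
for n in("scene","side"):
    im=get_image(n); save(n+"0",im); print(n,im["xyz"],im["vertical_fov"],np.round(im["orientation"],3).tolist())
E
```

```text
pics
scene [ 0.96603118 -0.36511863  1.0199247 ] 48.25018263323912 [[0.684, 0.618, -0.388], [0.729, -0.589, 0.349], [-0.013, -0.521, -0.853]]
side [ 0.49612909 -1.07398702  0.91177411] 42.14803253138229 [[0.997, -0.062, 0.052], [-0.079, -0.587, 0.806], [-0.02, -0.807, -0.59]]
```

View pics/scene0.png

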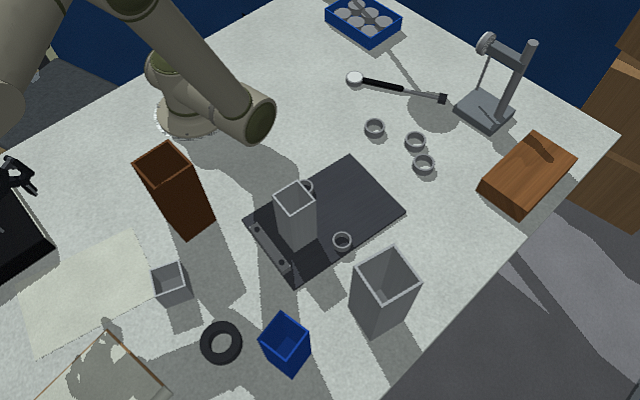

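View pics/side0.png

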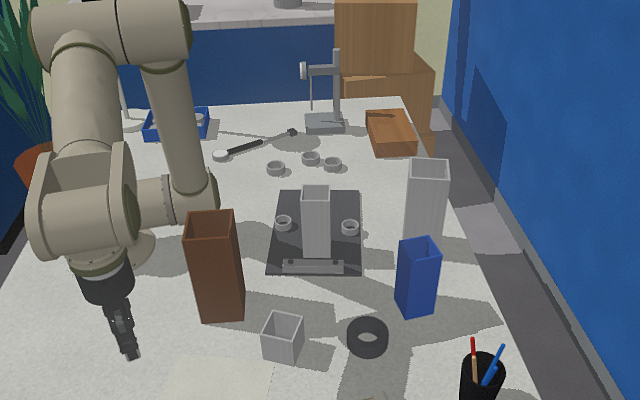

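The scene picture shows these candidates: the grey housing on the plate (295,215), a larger grey one (385,290), a brown one (175,190), a blue one (285,345) and the short one (170,283). I choose (295,215) because it is grey, the smaller of the two tall grey ones, and stands on the plate by the bar. Next I'll check it in a close crop.

```bash
python3 - <<'E'
import cv2,numpy as np
a=cv2.imread("pics/scene0.png")[140:300,230:420]; b=cv2.imread("pics/side0.png")[170:290,255:375]
a=cv2.resize(a,None,fx=2,fy=2,interpolation=2); a=cv2.resize(cv2.imread("pics/scene0.png")[145:295,235:360],(480,576),interpolation=2)
b=cv2.resize(cv2.imread("pics/side0.png")[175:285,260:370],(320,320),interpolation=2)
c=np.zeros((576,800,3),np.uint8); c[:,:480]=a; c[:320,480:]=b
cv2.imwrite("pics/crop0.png",c)
E
```

```text
(no output)
```

View pics/crop0.png

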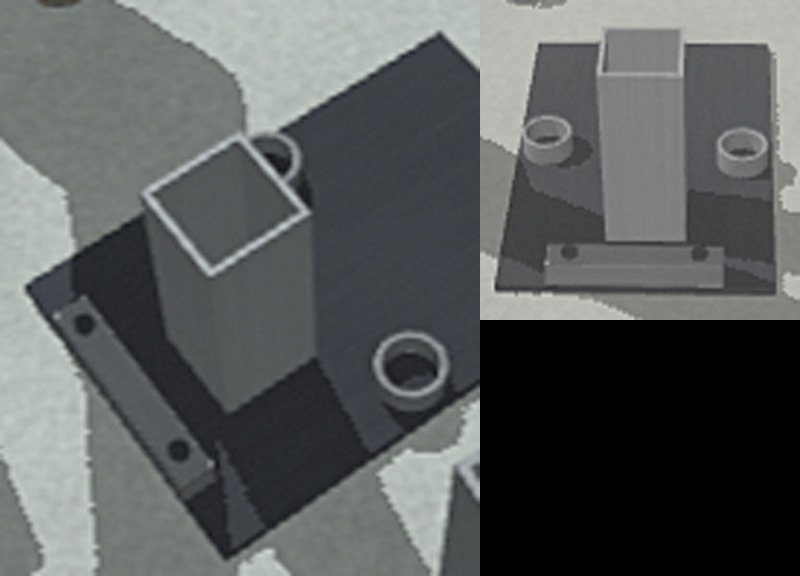

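The crop confirms it: a square grey open housing on the plate, standing by the bar with two screws. In the scene half of the crop its rim corners are at (143,195), (240,136), (310,211) and (211,276).

```bash
python3 - <<'E'
from h import *
im=get_image("scene"); s=get_image("side")
S=lambda u,v:(235+u/3.84-.4,145+v/3.84-.4)
D=lambda u,v:(260+(u-480)/2.909-.4,175+v/2.909-.4)
def show(n,im,f,pts,z):
    P=np.array([onz(im,*f(*p),z)[:2] for p in pts]); print(n,P.round(4).tolist()); return P
R=show("rim sc",im,S,[(143,195),(240,136),(310,211),(211,276)],.19); print(R.mean(0))
R2=show("rim si",s,D,[(599,73),(602,28),(685,28),(682,75)],.19); print(R2.mean(0))
for P in(R,R2): 
    e=P-np.roll(P,-1,0); print("len",np.linalg.norm(e,axis=1).round(4),"ang mod90",(np.degrees(np.arctan2(e[:,1],e[:,0]))%90).round(1))
show("foot sc",im,S,[(230,412),(168,337),(318,357)],.01)
show("foot si",s,D,[(607,241),(686,241)],.01)
P=show("plate sc",im,S,[(25,288),(228,560),(438,33)],.01); show("plateR",im,lambda u,v:(u,v),[(406,212)],.01)
P2=show("plate si",s,D,[(496,290),(776,294),(769,45),(539,44)],.01); print(P2.mean(0))
show("bar top sc",im,S,[(60,313),(82,297),(213,466),(186,487)],.035)
show("bar top si",s,D,[(547,245),(722,248),(722,268),(546,264)],.035)
show("ring sc",im,S,[(411,363),(272,160)],.032);show("ring si",s,D,[(548,133),(742,147)],.032)
E
```

```text
rim sc [[0.5099, -0.0901], [0.5179, -0.0229], [0.5836, -0.0283], [0.5767, -0.097]]
[ 0.54699696 -0.05958097]
rim si [[0.5104, -0.0887], [0.5159, -0.025], [0.5854, -0.0324], [0.5769, -0.0985]]
[ 0.54715148 -0.06115709]
len [0.0678 0.066  0.0691 0.0672] ang mod90 [83.2 85.3 84.2 84.1]
len [0.064  0.0699 0.0666 0.0672] ang mod90 [85.1 83.9 82.6 81.6]
foot sc [[0.5763, -0.0964], [0.5074, -0.0901], [0.5866, -0.0282]]
foot si [[0.5094, -0.0926], [0.5784, -0.0995]]
plate sc [[0.4126, -0.1359], [0.65, -0.1636], [0.4532, 0.2181]]
plateR [[0.6913, 0.1896]]
plate si [[0.4127, -0.1441], [0.6475, -0.1721], [0.6911, 0.1873], [0.4542, 0.2144]]
[0.55136727 0.02137195]
bar top sc [[0.4568, -0.1366], [0.4575, -0.1186], [0.6061, -0.135], [0.6051, -0.1562]]
bar top si [[0.4579, -0.1197], [0.6056, -0.1382], [0.6029, -0.1624], [0.4566, -0.143]]
ring sc [[0.639, 0.0047], [0.4626, 0.045]]
ring si [[0.4616, 0.0371], [0.6394, -0.002]]
```

```bash
python3 - <<'E'
from h import *
s=status.observe(); print({k:np.round(v,3).tolist() for k,v in s.items()}, env.tcp_to_grasp)
E
```

```text
{'time_s': 0.2, 'q': [-79.658, 21.829, 74.363, -0.001, 83.857, -12.335], 'qvel': [0.032, -0.096, -0.132, 0.014, 0.037, -0.066], 'joint_efforts': [0.001, -44.822, -23.118, -0.0, 0.003, 0.0], 'position': [0.212, -0.507, 0.231], 'tool_rot': [[0.923, 0.386, -0.0], [0.386, -0.923, 0.001], [0.0, -0.001, -1.0]], 'ft_force': [0.606, -1.081, 0.417], 'wrist_torque': [-0.009, 0.017, 0.01], 'gripper_force': 0.0, 'grip_width': 0.085} 0.0187
```

```bash
python3 -m handwheel '0 0 20 0 0 -28.7 1;0 0 20 0 0 -28.7 1;0 0 20 0 0 -28.7 1;0 0 20 0 0 -28.7 1;0 0 20 0 0 -28.7 1;0 0 20 0 0 -28.7 1;0 0 20 0 0 -28.7 1'
python3 -m handwheel '18 33 0 0 0 0 0.3;18 33 0 0 0 0 0.3;18 33 0 0 0 0 0.3;18 33 0 0 0 0 0.3;18 33 0 0 0 0 0.3;18 33 0 0 0 0 0.3;18 33 0 0 0 0 0.3;18 33 0 0 0 0 0.3'
python3 -m handwheel '19.5 34 0 0 0 0 0.3;19.5 34 0 0 0 0 0.3;19.5 34 0 0 0 0 0.3;19.5 34 0 0 0 0 0.3;19.5 34 0 0 0 0 0.3;19.5 34 0 0 0 0 0.3;19.5 34 0 0 0 0 0.3;19.5 34 0 0 0 0 0.3'
```

```text
time_s: 0.78
position: [0.2121, -0.5077, 0.4327]
tool_rot: [[0.995, -0.105, 0.001], [-0.105, -0.995, -0.003], [0.001, 0.003, -1.0]]
ft_force: [-0.4, 0.5, -2.2]
grip_width: 0.0852
gripper_force: 0.0
time_s: 1.45
position: [0.3719, -0.2127, 0.4299]
tool_rot: [[0.994, -0.105, -0.002], [-0.105, -0.994, 0.002], [-0.002, -0.002, -1.0]]
ft_force: [0.7, -0.4, -1.0]
grip_width: 0.0255
gripper_force: 0.0
time_s: 2.12
position: [0.5378, 0.0765, 0.4297]
tool_rot: [[0.995, -0.104, -0.003], [-0.104, -0.995, 0.0], [-0.003, 0.0, -1.0]]
ft_force: [0.5, -1.0, 0.5]
grip_width: 0.0254
gripper_force: 0.0
```

```bash
python3 -m handwheel '3 8 -15 -44.7 4.7 0 0.3;3 8 -15 -44.7 4.7 0 0.3;3 8 -15 -44.7 4.7 0 0.3;3 8 -15 -44.7 4.7 0 0.3;3 8 -15 -44.7 4.7 0 0.3;3 8 -15 -44.7 4.7 0 0.3;3 8 -15 -44.7 4.7 0 0.3;3 8 -15 -44.7 4.7 0 0.3'
python3 -m handwheel '0 0 -10 -44.7 4.7 0 0.3;0 0 -10 -44.7 4.7 0 0.3;0 0 -10 -44.7 4.7 0 0.3;0 0 -10 -44.7 4.7 0 0.3;0 0 -10 -44.7 4.7 0 0.3;0 0 -10 -44.7 4.7 0 0.3;0 0 -10 -44.7 4.7 0 0.3;0 0 -10 -44.7 4.7 0 0.3'
python3 - <<'E'
from h import *
print(status.observe()["q"]); save("probe",get_image("scene"))
E
```

```text
time_s: 2.78
position: [0.5669, 0.1557, 0.2776]
tool_rot: [[0.995, -0.067, -0.077], [-0.102, -0.702, -0.705], [-0.007, 0.709, -0.705]]
ft_force: [0.4, -0.5, -0.8]
grip_width: 0.0254
gripper_force: 0.0
time_s: 3.45
position: [0.5672, 0.1534, 0.1789]
tool_rot: [[0.994, 0.005, -0.105], [-0.105, -0.0, -0.994], [-0.005, 1.0, 0.0]]
ft_force: [0.3, -0.6, 0.1]
grip_width: 0.0253
gripper_force: 0.0
[ 25.19538887  56.13502081  60.78256573 -74.66945796 117.56340764
 120.37899168]
```

View pics/probe.png

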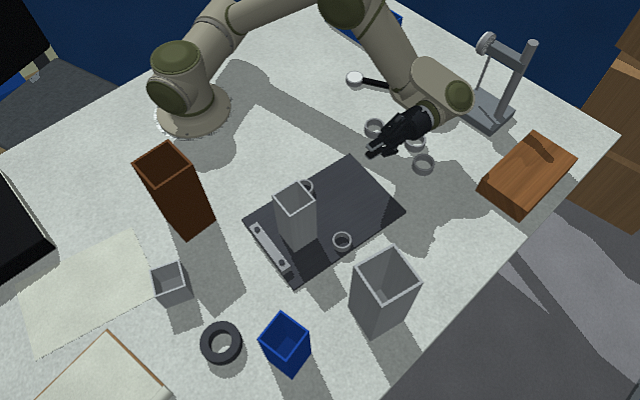

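The tool reaches a full 90° tilt, with the gripper at (400,135) pointing along the plate. I'll check where rings c–e (374,128), (415,141) and (423,164) lie relative to the lowered wrist.

```bash
python3 - <<'E'
from h import *
im=get_image("scene")
for p in[(374,127),(415,140),(423,163)]: print(onz(im,*p,.026).round(3))
for p in[(483,128),(455,110),(515,115)]: print("stand",onz(im,*p,.01).round(3))
for p in[(455,90),(470,100),(430,110),(400,125)]: print("wrist pts",onz(im,*p,.2).round(3))
s=status.observe(); 
E
python3 -m handwheel '0 0 -4 0 0 0 0.3;0 0 -4 0 0 0 0.3;0 0 -4 0 0 0 0.3'
python3 -c "
from h import *
print(status.observe()['q'])"
```

```text
[0.445 0.329 0.026]
[0.558 0.378 0.026]
[0.626 0.332 0.026]
stand [0.66  0.567 0.01 ]
stand [0.56  0.565 0.01 ]
stand [0.695 0.678 0.01 ]
wrist pts [0.594 0.444 0.2  ]
wrist pts [0.641 0.443 0.2  ]
wrist pts [0.594 0.346 0.2  ]
wrist pts [0.575 0.257 0.2  ]
time_s: 3.8
position: [0.5675, 0.1539, 0.1416]
tool_rot: [[0.994, 0.001, -0.105], [-0.105, -0.002, -0.994], [-0.001, 1.0, -0.002]]
ft_force: [0.5, 0.2, -0.0]
grip_width: 0.0253
gripper_force: 0.0
[ 25.22372192  58.99000353  61.01925099 -72.98496713 116.63313891
 124.03325588]
```

```bash
python3 -m handwheel '0 0 8 0 0 0 0.3;0 0 12 20 -2.1 0 0.3;0 -4 14 44.7 -4.7 0 0.3;0 -4 14 44.7 -4.7 0 0.3;0 -4 14 44.7 -4.7 0 0.3;0 -4 14 44.7 -4.7 0 0.3;0 -4 14 44.7 -4.7 0 0.3;0 -4 14 44.7 -4.7 0 0.3'
python3 -m handwheel '-1 -8 0 44.8 -4.7 0 0.3;-1 -8 0 44.8 -4.7 0 0.3;-1 -8 0 44.8 -4.7 0 0.3;-1 -8 0 44.8 -4.7 0 0.3;-1 -8 0 44.8 -4.7 0 0.3;-1 -8 0 44.8 -4.7 0 0.3;-1 -8 0 44.8 -4.7 0 0.3;-1 -8 0 44.8 -4.7 0 0.3'
python3 -m handwheel '-1.4 -12.7 0 0 0 0 0.3;-1.4 -12.7 0 0 0 0 0.3;-1.4 -12.7 0 0 0 0 0.3;-1.4 -12.7 0 0 0 0 0.3;-1.4 -12.7 0 0 0 0 0.3;-1.4 -12.7 0 0 0 0 0.3'
python3 - <<'E'
from h import *
print(status.observe()['q']); im=get_image("wrist"); save("wrist1",im); print(im["xyz"],np.round(im["orientation"],3).tolist(),im["vertical_fov"])
E
```

```text
time_s: 4.47
position: [0.5675, 0.1133, 0.2876]
tool_rot: [[0.994, -0.083, -0.066], [-0.105, -0.71, -0.696], [0.011, 0.699, -0.715]]
ft_force: [0.0, -1.1, 0.2]
grip_width: 0.0257
gripper_force: 0.0
time_s: 5.13
position: [0.5571, 0.0324, 0.2844]
tool_rot: [[0.994, -0.107, 0.006], [-0.107, -0.994, 0.002], [0.005, -0.002, -1.0]]
ft_force: [0.2, 0.4, -0.8]
grip_width: 0.0255
gripper_force: 0.0
time_s: 5.63
position: [0.5434, -0.092, 0.2825]
tool_rot: [[0.995, -0.104, 0.002], [-0.104, -0.995, 0.0], [0.002, -0.0, -1.0]]
ft_force: [0.5, 0.6, -0.5]
grip_width: 0.0259
gripper_force: 0.0
[-2.19450665e+01  2.01296630e+01  6.84716390e+01  4.58426021e-02
  9.13178384e+01  7.40236861e+01]
[ 0.6238017  -0.1008947   0.42508038] [[-0.103, -0.944, -0.313], [-0.995, 0.097, 0.034], [-0.001, 0.315, -0.949]] 67.93253371569331
```

View pics/wrist1.png

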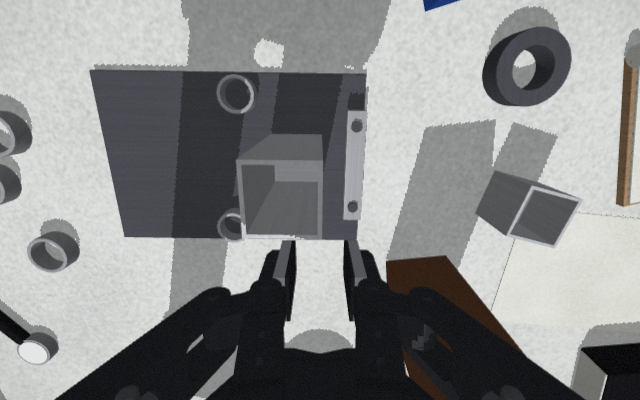

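The rim is at (237,160), (323,158), (322,239), (241,239). The wall nearest the bar is at u≈321, midway between the fingertips.

```bash
python3 - <<'E'
from h import *
im=get_image("wrist")
P=np.array([onz(im,u,v,.19) for u,v in[(236.5,159),(323,157.5),(322.5,239),(241,239.5)]])[:,:2]
print(P.round(4).tolist(),P.mean(0)); e=np.roll(P,-1,0)-P
print(np.linalg.norm(e,axis=1).round(4),(np.degrees(np.arctan2(e[:,1],e[:,0]))%90).round(1))
a=np.radians(-6.7); py=np.array([-np.sin(a),np.cos(a)])
B=np.array([onz(im,u,v,.035)[:2] for u,v in[(348.5,110),(343.5,218)]]); print("bar",B.round(4).tolist())
print("dist housing side to bar", (P[1:3]-B).dot(py))
print("finger tips mid", proj(im,status.observe()["position"]))
E
```

```text
[[0.5841, -0.0291], [0.5782, -0.0981], [0.5065, -0.0906], [0.5133, -0.0194]] [ 0.54553277 -0.05929947]
[0.0693 0.0721 0.0715 0.0715] [85.2 84.  84.6 82.3]
bar [[0.6051, -0.1346], [0.4588, -0.1171]]
dist housing side to bar [0.03315708 0.03187888]
finger tips mid [318.29387612 254.50952592]
```

```bash
python3 -m handwheel '0 -0.1 -4 0 0 0 0.3;0 -0.1 -8 0 0 0 0.3;0 -0.1 -11 0 0 0 0.3;0 -0.1 -12 0 0 0 0.3;0 -0.1 -12 0 0 0 0.3;0 -0.1 -12 0 0 0 0.2;0 -0.1 -12 0 0 0 0.15;0 -0.1 -12 0 0 0 0.15' 20
python3 -m handwheel '0 0 0 0 0 0 0.1;0 0 0 0 0 0 0.1;0 0 0 0 0 0 0.1'
```

```text
time_s: 6.4
position: [0.5444, -0.0938, 0.1634]
tool_rot: [[0.995, -0.104, 0.004], [-0.104, -0.995, 0.0], [0.004, -0.001, -1.0]]
ft_force: [-0.2, -0.4, 1.2]
grip_width: 0.0129
gripper_force: 0.0
time_s: 6.65
position: [0.5436, -0.0938, 0.1619]
tool_rot: [[0.994, -0.105, 0.001], [-0.105, -0.994, 0.001], [0.001, -0.001, -1.0]]
ft_force: [0.3, -0.3, -0.4]
grip_width: 0.0088
gripper_force: 0.0
```

```bash
python3 -m handwheel '0.07 0.67 0.28 -2.5 0.26 0 0.1;0.14 1.34 0.53 -5 0.5 0 0.1;0.21 2.03 0.75 -7.5 0.8 0 0.1;0.29 2.72 0.95 -9.9 1 0 0.1;0.36 3.43 1.11 -12.4 1.3 0 0.1;0.44 4.15 1.24 -14.9 1.6 0 0.1;0.51 4.86 1.34 -17.4 1.8 0 0.1;0.59 5.58 1.41 -19.9 2.1 0 0.1'
python3 - <<'E'
from h import *
a=get_image("scene")["color"][130:290,220:420]; b=get_image("side")["color"][160:290,245:385]
o=np.hstack([cv2.resize(a,(440,352)),cv2.resize(b,(360,352))]); cv2.imwrite("pics/t20.png",o[:,:,::-1])
E
```

```text
time_s: 7.32
position: [0.5496, -0.0376, 0.176]
tool_rot: [[0.994, -0.099, -0.035], [-0.105, -0.934, -0.341], [0.001, 0.343, -0.939]]
ft_force: [0.5, -0.4, -0.4]
grip_width: 0.0083
gripper_force: 0.1
```

View pics/t20.png

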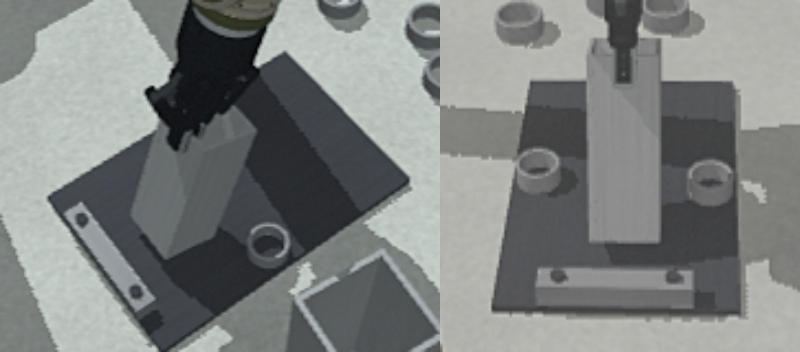

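The housing is about 20° over, with its foot edge still on the plate and the fingers straddling the upper wall. Continuing the arc.

```bash
python3 -m handwheel '0.08 0.72 0.03 -2.5 0.26 0 0.1;0.15 1.44 0.04 -5 0.5 0 0.1;0.23 2.17 0 -7.5 0.8 0 0.1;0.3 2.88 -0.05 -9.9 1 0 0.1;0.38 3.6 -0.15 -12.4 1.3 0 0.1;0.46 4.32 -0.26 -14.9 1.6 0 0.1;0.53 5.02 -0.42 -17.4 1.8 0 0.1;0.6 5.72 -0.6 -19.9 2.1 0 0.1'
python3 - <<'E'
from h import *
a=get_image("scene")["color"][130:290,220:420]; b=get_image("side")["color"][160:290,245:385]
o=np.hstack([cv2.resize(a,(440,352)),cv2.resize(b,(360,352))]); cv2.imwrite("pics/t40.png",o[:,:,::-1])
E
```

```text
time_s: 8.08
position: [0.5555, 0.0191, 0.1694]
tool_rot: [[0.994, -0.081, -0.068], [-0.106, -0.762, -0.638], [-0.0, 0.642, -0.767]]
ft_force: [0.0, 0.4, -0.7]
grip_width: 0.0084
gripper_force: 0.4
```

View pics/t40.png

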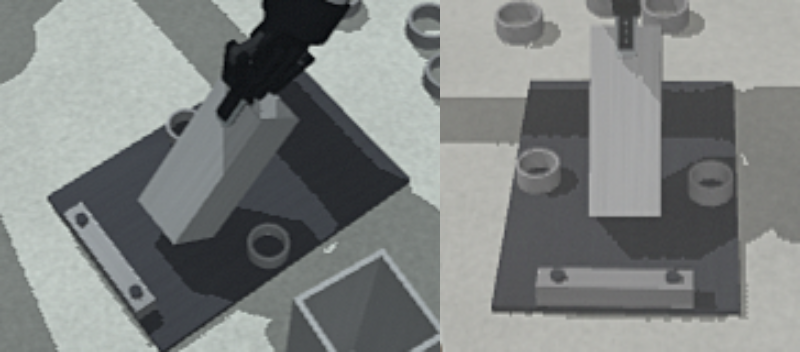

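The housing is at about 40°, past its balance point and held by the inner finger, with no slip at the foot. On to 60°.

```bash
python3 -m handwheel '0.07 0.7 -0.21 -2.5 0.26 0 0.1;0.14 1.37 -0.45 -5 0.5 0 0.1;0.22 2.04 -0.73 -7.5 0.8 0 0.1;0.28 2.7 -1.03 -9.9 1 0 0.1;0.35 3.34 -1.36 -12.4 1.3 0 0.1;0.42 3.97 -1.72 -14.9 1.6 0 0.1;0.48 4.57 -2.11 -17.4 1.8 0 0.1;0.55 5.17 -2.52 -19.9 2.1 0 0.1'
python3 - <<'E'
from h import *
print(status.observe()["q"].round(1) if hasattr(status.observe()["q"],"round") else 0)
a=get_image("scene")["color"][130:290,220:420]; b=get_image("side")["color"][160:290,245:385]
o=np.hstack([cv2.resize(a,(440,352)),cv2.resize(b,(360,352))]); cv2.imwrite("pics/t60.png",o[:,:,::-1])
E
```

```text
time_s: 8.85
position: [0.5611, 0.0704, 0.1442]
tool_rot: [[0.994, -0.053, -0.092], [-0.106, -0.499, -0.86], [-0.001, 0.865, -0.502]]
ft_force: [0.2, -0.0, -1.2]
grip_width: 0.0083
gripper_force: 0.9
[ 16.2  43.8  71.9 -53.4  94.5 123.2]
```

View pics/t60.png

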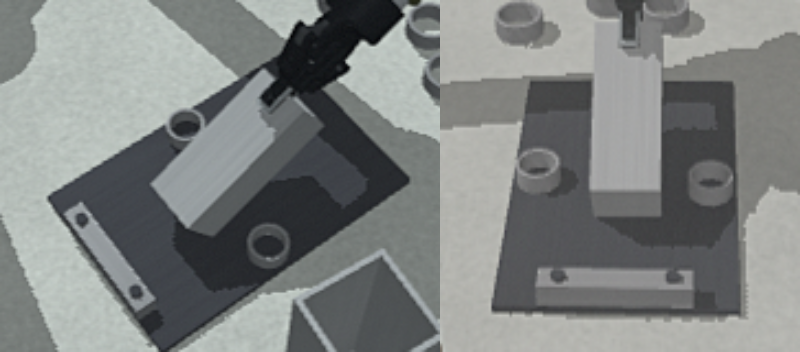

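The housing is at about 60°, with the foot edge still in place and the rings clear.

```bash
python3 -m handwheel '0.06 0.59 -0.44 -2.5 0.26 0 0.1;0.12 1.14 -0.91 -5 0.5 0 0.1;0.18 1.67 -1.4 -7.5 0.8 0 0.1;0.23 2.18 -1.9 -9.9 1 0 0.1;0.28 2.67 -2.44 -12.4 1.3 0 0.1;0.33 3.14 -2.99 -14.9 1.6 0 0.1;0.33 3.14 -2.99 -14.9 1.6 0 0.1'
python3 - <<'E'
from h import *
a=get_image("scene")["color"][130:290,220:420]; b=get_image("side")["color"][160:290,245:385]
o=np.hstack([cv2.resize(a,(440,352)),cv2.resize(b,(360,352))]); cv2.imwrite("pics/t75.png",o[:,:,::-1])
E
```

```text
time_s: 9.53
position: [0.564, 0.102, 0.1124]
tool_rot: [[0.994, -0.023, -0.103], [-0.106, -0.259, -0.96], [-0.005, 0.965, -0.26]]
ft_force: [-0.2, 1.6, -2.8]
grip_width: 0.0083
gripper_force: 1.2
```

View pics/t75.png

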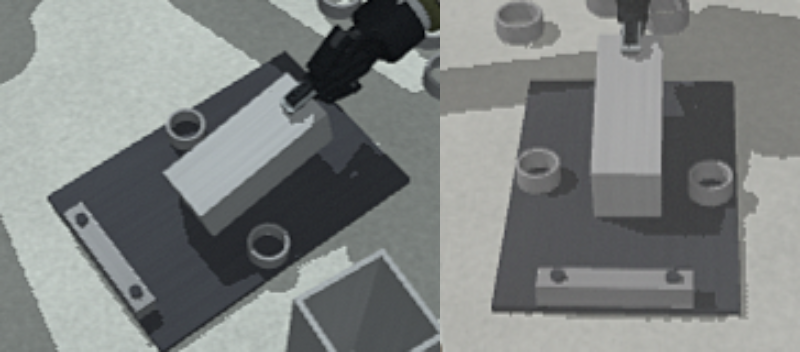

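The housing is at about 75° and held at the rim. For the last 15° I'll go slowly, opening the gap a little as it comes level.

```bash
python3 -m handwheel '0.02 0.22 -0.15 -1.3 0.1 0 0.1;0.04 0.44 -0.35 -2.5 0.25 0 0.1;0.07 0.66 -0.55 -3.8 0.4 0 0.1;0.09 0.87 -0.75 -5 0.5 0 0.1;0.09 0.87 -0.75 -5 0.5 0 0.1;0.09 0.87 -0.75 -5 0.5 0 0.1'
```

```text
time_s: 10.13
position: [0.5651, 0.1113, 0.1063]
tool_rot: [[0.994, -0.017, -0.103], [-0.105, -0.174, -0.979], [-0.001, 0.985, -0.174]]
ft_force: [-0.7, -1.4, -4.2]
grip_width: 0.0088
gripper_force: 1.9
```

```bash
python3 -m handwheel '0.01 0.1 -0.2 0 0 0 0.11;0.03 0.3 -0.55 0 0 0 0.12;0.05 0.45 -0.8 0 0 0 0.13;0.06 0.6 -1.05 0 0 0 0.14;0.08 0.75 -1.3 0 0 0 0.15;0.09 0.9 -1.55 0 0 0 0.165;0.09 0.9 -1.55 0 0 0 0.165'
python3 -m handwheel '0.01 0.1 -0.2 0 0 0 0.18;0.03 0.25 -0.45 0 0 0 0.2;0.04 0.37 -0.7 0 0 0 0.215;0.05 0.5 -0.95 0 0 0 0.235;0.05 0.5 -0.95 0 0 0 0.235'
```

```text
time_s: 10.72
position: [0.5659, 0.1203, 0.0907]
tool_rot: [[0.994, -0.017, -0.103], [-0.105, -0.174, -0.979], [-0.001, 0.985, -0.174]]
ft_force: [-0.7, 0.4, -2.5]
grip_width: 0.014
gripper_force: 1.3
time_s: 11.13
position: [0.5664, 0.1253, 0.0812]
tool_rot: [[0.994, -0.017, -0.104], [-0.105, -0.174, -0.979], [-0.001, 0.985, -0.174]]
ft_force: [-0.1, -0.5, -2.5]
grip_width: 0.0202
gripper_force: 1.4
```

Still supported. I'll lower slowly until the force vanishes.

```bash
python3 -m handwheel '0 0 -0.05 0 0 0 0.235;0 0 -0.1 0 0 0 0.235;0 0 -0.15 0 0 0 0.235;0 0 -0.2 0 0 0 0.235;0 0 -0.25 0 0 0 0.235;0 0 -0.3 0 0 0 0.235;0 0 -0.3 0 0 0 0.235'
python3 -m handwheel '0 0 -0.05 0 0 0 0.235;0 0 -0.1 0 0 0 0.235;0 0 -0.15 0 0 0 0.235;0 0 -0.2 0 0 0 0.235;0 0 -0.2 0 0 0 0.235;0 0 -0.2 0 0 0 0.235'
```

```text
time_s: 11.72
position: [0.5665, 0.1251, 0.0789]
tool_rot: [[0.994, -0.018, -0.104], [-0.105, -0.174, -0.979], [0.0, 0.985, -0.175]]
ft_force: [-0.1, -0.2, 0.0]
grip_width: 0.0199
gripper_force: 0.0
time_s: 12.22
position: [0.5665, 0.1251, 0.0768]
tool_rot: [[0.994, -0.018, -0.104], [-0.105, -0.174, -0.979], [-0.0, 0.985, -0.175]]
ft_force: [0.2, 0.6, 0.5]
grip_width: 0.02
gripper_force: 0.0
```

The housing lies on its side with zero force on the fingers. Next I withdraw along the tool axis, then roll the tool 90° and spread the fingers so that both side-wall rims are pushed together.

```bash
python3 -m handwheel '0.1 1.2 0.21 0 0 0 0.235;0.25 2.5 0.44 0 0 0 0.235;0.42 4 0.7 0 0 0 0.235;0.6 6 1.1 0 0 0 0.235;0.7 7 3 0 0 0 0.235;0.7 7 5 0 0 0 0.235;0.7 7 5 0 0 0 0.235;0.7 7 5 0 0 0 0.235'
python3 -m handwheel '0 0 0 4.7 44 7.8 0.5;0 0 0 4.7 44 7.8 0.5;0 0 0 4.7 44 7.8 0.5;0 0 0 4.7 44 7.8 0.5;0 0 0 4.7 44 7.8 0.71;0 0 0 4.7 44 7.8 0.71;0 0 0 4.7 44 7.8 0.71'
python3 -m handwheel '0 0 0 4.7 44 7.8 0.71;0 0 0 4.7 44 7.8 0.71;0 0 0 4.7 44 7.8 0.71;0 0 0 4.7 44 7.8 0.71;0 0 0 4.7 44 7.8 0.71;0 0 0 4.7 44 7.8 0.71;0 0 0 4.7 44 7.8 0.71;0 0 0 4.7 44 7.8 0.71'
python3 - <<'E'
from h import *
print(np.round(status.observe()["q"],1))
im=get_image("side"); g=im["color"]; c=cv2.cvtColor(g,cv2.COLOR_RGB2GRAY)
# housing upper face z=.08: bright region on plate
for z,us in((.08,1),):
    m=((c>105)).astype(np.uint8); m[:185]=0; m[262:]=0; m[:,:285]=0; m[:,:]=m; m[:,345:]=0
    m=cv2.morphologyEx(m,cv2.MORPH_OPEN,np.ones((5,5)))
    cs,_=cv2.findContours(m,0,2)
    for k in cs:
        if cv2.contourArea(k)>300:
            r=cv2.minAreaRect(k); b=cv2.boxPoints(r); print(cv2.contourArea(k),b.round(1).tolist(),[onz(im,*p,z)[:2].round(3).tolist() for p in b])
E
```

```text
time_s: 12.88
position: [0.5736, 0.1952, 0.1274]
tool_rot: [[0.994, -0.02, -0.103], [-0.105, -0.175, -0.979], [0.001, 0.984, -0.176]]
ft_force: [0.4, 0.6, -0.6]
grip_width: 0.02
gripper_force: 0.0
time_s: 13.47
position: [0.5733, 0.1946, 0.1255]
tool_rot: [[0.711, 0.695, -0.106], [0.048, -0.198, -0.979], [-0.702, 0.691, -0.174]]
ft_force: [-0.3, 0.9, 1.0]
grip_width: 0.0606
gripper_force: 0.0
time_s: 14.13
position: [0.5733, 0.1946, 0.1256]
tool_rot: [[0.017, 0.994, -0.106], [0.173, -0.108, -0.979], [-0.985, -0.001, -0.174]]
ft_force: [0.6, 0.5, 0.3]
grip_width: 0.0607
gripper_force: 0.0
[ 27.6  59.   54.9 -65.  115.5  32.6]
1487.0 [[285.0, 185.0], [344.0, 185.0], [344.0, 238.0], [285.0, 238.0]] [[0.472, 0.136], [0.638, 0.118], [0.612, -0.109], [0.467, -0.094]]
```

```bash
python3 -m handwheel '0 0 -2 6 -0.6 0 0.64;0 0 -4 12 -1.2 -0.4 0.64;0 0 -6 14.9 -1.6 -0.7 0.64;0 0 -7 14.9 -1.6 -0.7 0.64;0 0 -7 14.9 -1.6 -0.7 0.64;-0.1 -1 -7 14.9 -1.6 -0.7 0.64;-0.23 -2 -7 14.9 -1.6 -0.7 0.64;-0.23 -2 -7 14.9 -1.6 -0.7 0.64'
python3 -m handwheel '-0.04 -0.3 0 0 0 0 0.64;-0.08 -0.7 0 0 0 0 0.64;-0.12 -1 0 0 0 0 0.64;-0.15 -1.3 0 0 0 0 0.64;-0.19 -1.6 0 0 0 0 0.64;-0.23 -2 0 0 0 0 0.64;-0.23 -2 0 0 0 0 0.64'
```

```text
time_s: 14.85
position: [0.5709, 0.174, 0.0568]
tool_rot: [[0.05, 0.993, -0.11], [0.418, -0.121, -0.9], [-0.907, -0.001, -0.421]]
ft_force: [-0.9, -0.7, -0.4]
grip_width: 0.0546
gripper_force: 0.0
time_s: 15.43
position: [0.569, 0.1547, 0.0569]
tool_rot: [[0.051, 0.993, -0.109], [0.42, -0.12, -0.899], [-0.906, 0.0, -0.423]]
ft_force: [-0.1, 0.5, 0.4]
grip_width: 0.055
gripper_force: 0.3
```

```bash
python3 -m handwheel '-0.03 -0.25 0 0 0 0 0.64;-0.06 -0.5 0 0 0 0 0.64;-0.09 -0.75 0 0 0 0 0.64;-0.12 -1 0 0 0 0 0.64'
python3 -m handwheel '-0.03 -0.25 0 0 0 0 0.64;-0.06 -0.5 0 0 0 0 0.64;-0.09 -0.75 0 0 0 0 0.64;-0.12 -1 0 0 0 0 0.64'
python3 - <<'E'
from h import *
b=get_image("side")["color"][150:290,235:395]; a=get_image("scene")["color"][120:300,220:420]
o=np.hstack([cv2.resize(a,(400,360),interpolation=2),cv2.resize(b,(400,360),interpolation=2)]); cv2.imwrite("pics/push.png",o[:,:,::-1])
E
```

```text
time_s: 15.77
position: [0.5677, 0.1451, 0.0568]
tool_rot: [[0.051, 0.993, -0.109], [0.42, -0.12, -0.899], [-0.906, 0.0, -0.423]]
ft_force: [0.3, 4.0, 1.1]
grip_width: 0.0547
gripper_force: 2.0
time_s: 16.1
position: [0.5664, 0.1349, 0.0568]
tool_rot: [[0.051, 0.993, -0.109], [0.42, -0.12, -0.899], [-0.906, -0.0, -0.423]]
ft_force: [0.1, 4.1, 0.6]
grip_width: 0.0547
gripper_force: 2.0
```

View pics/push.png

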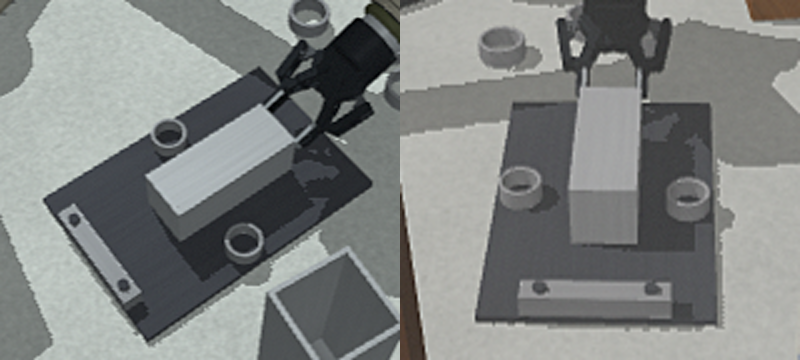

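The fingertips push both side rims and the housing slides straight at about 4 N; both rings are clear. About 80 mm remain.

```bash
for i in 1; do :; done
python3 -m handwheel '-0.04 -0.3 0 0 0 0 0.64;-0.07 -0.6 0 0 0 0 0.64;-0.11 -0.9 0 0 0 0 0.64;-0.14 -1.2 0 0 0 0 0.64;-0.18 -1.5 0 0 0 0 0.64;-0.21 -1.8 0 0 0 0 0.64;-0.25 -2.1 0 0 0 0 0.64;-0.28 -2.4 0 0 0 0 0.64'
python3 -m handwheel '-0.04 -0.3 0 0 0 0 0.64;-0.07 -0.6 0 0 0 0 0.64;-0.11 -0.9 0 0 0 0 0.64;-0.14 -1.2 0 0 0 0 0.64;-0.18 -1.5 0 0 0 0 0.64;-0.21 -1.8 0 0 0 0 0.64;-0.25 -2.1 0 0 0 0 0.64;-0.28 -2.4 0 0 0 0 0.64'
python3 -m handwheel '-0.04 -0.3 0 0 0 0 0.64;-0.07 -0.6 0 0 0 0 0.64;-0.11 -0.9 0 0 0 0 0.64;-0.14 -1.2 0 0 0 0 0.64;-0.18 -1.5 0 0 0 0 0.64;-0.21 -1.8 0 0 0 0 0.64;-0.21 -1.8 0 0 0 0 0.64'
```

```text
time_s: 16.87
position: [0.5637, 0.1108, 0.0568]
tool_rot: [[0.051, 0.993, -0.109], [0.42, -0.12, -0.899], [-0.906, -0.0, -0.423]]
ft_force: [-0.3, 4.9, -0.1]
grip_width: 0.0548
gripper_force: 2.1
time_s: 17.53
position: [0.5608, 0.0868, 0.0568]
tool_rot: [[0.051, 0.993, -0.109], [0.42, -0.12, -0.899], [-0.906, -0.0, -0.423]]
ft_force: [0.0, 5.0, 0.5]
grip_width: 0.0548
gripper_force: 2.1
time_s: 18.12
position: [0.5587, 0.0684, 0.0569]
tool_rot: [[0.051, 0.993, -0.109], [0.42, -0.121, -0.9], [-0.906, -0.0, -0.423]]
ft_force: [0.1, 0.9, -0.3]
grip_width: 0.0547
gripper_force: 0.5
```

```bash
python3 -m handwheel '-0.02 -0.2 0 0 0 0 0.64;-0.04 -0.35 0 0 0 0 0.64;-0.06 -0.5 0 0 0 0 0.64;-0.07 -0.6 0 0 0 0 0.64;-0.08 -0.7 0 0 0 0 0.64;-0.09 -0.8 0 0 0 0 0.64'
python3 -m handwheel '-0.01 -0.05 0 0 0 0 0.64;-0.01 -0.1 0 0 0 0 0.64;-0.02 -0.15 0 0 0 0 0.64;-0.02 -0.2 0 0 0 0 0.64'
```

```text
time_s: 18.62
position: [0.5579, 0.0611, 0.0568]
tool_rot: [[0.051, 0.993, -0.109], [0.42, -0.12, -0.899], [-0.906, 0.0, -0.423]]
ft_force: [0.0, 4.2, 0.9]
grip_width: 0.0546
gripper_force: 2.1
time_s: 18.95
position: [0.5577, 0.0591, 0.0568]
tool_rot: [[0.051, 0.993, -0.109], [0.42, -0.12, -0.899], [-0.906, -0.0, -0.423]]
ft_force: [0.4, 4.3, 0.9]
grip_width: 0.0545
gripper_force: 2.1
```

```bash
python3 -m handwheel '-0.01 -0.05 0 0 0 0 0.64;-0.01 -0.1 0 0 0 0 0.64;-0.02 -0.15 0 0 0 0 0.64;-0.02 -0.2 0 0 0 0 0.64'
```

```text
time_s: 19.28
position: [0.5575, 0.0571, 0.0568]
tool_rot: [[0.051, 0.993, -0.109], [0.42, -0.12, -0.899], [-0.906, -0.0, -0.423]]
ft_force: [0.5, 4.1, -0.2]
grip_width: 0.0544
gripper_force: 2.1
```

```bash
python3 -m handwheel '-0.01 -0.05 0 0 0 0 0.64;-0.01 -0.1 0 0 0 0 0.64;-0.02 -0.15 0 0 0 0 0.64;-0.02 -0.2 0 0 0 0 0.64'
```

```text
time_s: 19.62
position: [0.5573, 0.0551, 0.0568]
tool_rot: [[0.051, 0.993, -0.109], [0.42, -0.12, -0.899], [-0.906, -0.0, -0.423]]
ft_force: [1.2, 4.4, 0.4]
grip_width: 0.0548
gripper_force: 2.1
```

```bash
python3 -m handwheel '-0.01 -0.05 0 0 0 0 0.64;-0.01 -0.1 0 0 0 0 0.64;-0.02 -0.15 0 0 0 0 0.64'
```

```text
time_s: 19.87
position: [0.5571, 0.0536, 0.0568]
tool_rot: [[0.051, 0.993, -0.109], [0.42, -0.12, -0.899], [-0.906, -0.0, -0.423]]
ft_force: [0.8, 5.5, 0.5]
grip_width: 0.0546
gripper_force: 2.1
```

```bash
python3 -m handwheel '-0.01 -0.05 0 0 0 0 0.64;-0.01 -0.1 0 0 0 0 0.64;-0.01 -0.1 0 0 0 0 0.64'
```

```text
time_s: 20.12
position: [0.557, 0.0528, 0.0568]
tool_rot: [[0.051, 0.993, -0.109], [0.42, -0.12, -0.899], [-0.906, 0.0, -0.424]]
ft_force: [0.7, 4.9, 1.1]
grip_width: 0.0545
gripper_force: 2.8
```

```bash
python3 -m handwheel '-0.01 -0.05 0 0 0 0 0.64;-0.01 -0.1 0 0 0 0 0.64;-0.01 -0.1 0 0 0 0 0.64'
```

```text
time_s: 20.37
position: [0.557, 0.0525, 0.0568]
tool_rot: [[0.051, 0.993, -0.108], [0.421, -0.119, -0.899], [-0.905, 0.001, -0.424]]
ft_force: [0.5, 11.3, 1.1]
grip_width: 0.0545
gripper_force: 5.6
```

```bash
python3 -m handwheel '-0.01 -0.05 0 0 0 0 0.64;-0.01 -0.1 0 0 0 0 0.64;-0.01 -0.1 0 0 0 0 0.64'
python3 - <<'E'
from h import *
print(np.round(status.observe()["wrist_torque"],2))
im=get_image("side"); s=get_image("scene")
g=cv2.cvtColor(im["color"],cv2.COLOR_RGB2GRAY)
# columns through housing/bar: print vertical brightness profile about the foot/bar
f=np.array([.5315,-.127,.035]); px=np.array([.9932,-.117,0])
for k in(-.028,-.01,.01,.028):
    u,v=proj(im,f+px*(k+.004)); u,v=int(round(u)),int(round(v)); print((u,v),g[v-14:v+8,u].tolist())
E
```

```text
time_s: 20.62
position: [0.557, 0.0523, 0.0568]
tool_rot: [[0.051, 0.993, -0.107], [0.422, -0.118, -0.899], [-0.905, 0.001, -0.425]]
ft_force: [0.4, 17.6, 2.9]
grip_width: 0.0549
gripper_force: 8.7
[ 1.23  0.03 -0.35]
(303, 259) [140, 120, 123, 125, 124, 125, 125, 124, 125, 123, 123, 126, 123, 128, 145, 151, 146, 145, 146, 150, 142, 116]
(310, 259) [141, 121, 124, 124, 125, 124, 124, 125, 125, 124, 125, 125, 123, 119, 120, 152, 148, 146, 146, 150, 145, 125]
(318, 259) [152, 120, 125, 125, 126, 127, 126, 125, 127, 127, 128, 128, 129, 125, 102, 113, 150, 148, 150, 148, 146, 133]
(325, 259) [151, 119, 122, 125, 124, 124, 124, 124, 125, 124, 127, 125, 125, 125, 113, 111, 151, 148, 147, 149, 145, 134]
```

The left side touches; a thin dark line remains on the right, so I'll nudge the yaw to seat the foot fully.

```bash
python3 -m handwheel '0 0 0 0 0 -0.7 0.64;-0.01 -0.05 0 0 0 -1.4 0.64;-0.01 -0.05 0 0 0 -1.4 0.64'
cat > g.py <<'E'
from h import *
print(np.round(status.observe()["wrist_torque"],2))
im=get_image("side"); g=cv2.cvtColor(im["color"],cv2.COLOR_RGB2GRAY)
f=np.array([.5315,-.127,.035]); px=np.array([.9932,-.117,0])
for k in(-.028,-.01,.01,.028):
    u,v=proj(im,f+px*(k+.004)); u,v=int(round(u)),int(round(v)); print((u,v),g[v-4:v+5,u].tolist())
E
python3 g.py
```

```text
time_s: 20.97
position: [0.5577, 0.0523, 0.0568]
tool_rot: [[0.062, 0.99, -0.127], [0.422, -0.141, -0.896], [-0.905, 0.003, -0.426]]
ft_force: [3.2, 21.6, 1.9]
grip_width: 0.0546
gripper_force: 10.6
[ 1.51 -0.13  0.42]
(303, 259) [125, 124, 124, 127, 145, 150, 146, 145, 146]
(310, 259) [125, 124, 123, 120, 120, 153, 147, 145, 146]
(318, 259) [128, 126, 129, 125, 101, 114, 150, 147, 148]
(325, 259) [125, 124, 125, 124, 115, 110, 153, 147, 146]
```

```bash
python3 - <<'E'
from h import *
im=get_image("side"); g=cv2.cvtColor(im["color"],cv2.COLOR_RGB2GRAY); o=cv2.imread("pics/side0.png",0)
print("cols",list(range(284,344,5)))
for v in range(252,268): print(v,g[v,284:344:5].tolist(),"|",o[v,284:344:5].tolist())
E
```

```text
cols [284, 289, 294, 299, 304, 309, 314, 319, 324, 329, 334, 339]
252 [89, 87, 89, 85, 121, 126, 124, 126, 127, 93, 66, 67] | [67, 66, 68, 68, 128, 125, 128, 128, 126, 128, 66, 67]
253 [88, 88, 89, 85, 122, 126, 124, 125, 128, 92, 70, 67] | [67, 69, 69, 66, 128, 126, 126, 127, 127, 129, 65, 67]
254 [86, 85, 86, 84, 123, 126, 125, 125, 127, 91, 68, 69] | [66, 69, 66, 67, 126, 122, 128, 128, 127, 128, 68, 65]
255 [88, 88, 86, 85, 124, 126, 124, 126, 127, 86, 68, 68] | [68, 67, 65, 67, 129, 125, 125, 128, 127, 129, 65, 65]
256 [87, 87, 88, 82, 124, 126, 123, 126, 126, 95, 70, 67] | [68, 66, 64, 67, 134, 128, 133, 132, 130, 131, 66, 66]
257 [85, 87, 82, 82, 122, 125, 126, 128, 128, 93, 69, 71] | [67, 66, 66, 64, 125, 120, 125, 124, 123, 124, 66, 68]
258 [100, 90, 100, 97, 119, 122, 123, 124, 124, 92, 68, 67] | [75, 66, 74, 74, 59, 60, 60, 57, 70, 71, 66, 61]
259 [142, 101, 145, 145, 118, 121, 107, 102, 115, 93, 79, 74] | [102, 74, 101, 104, 90, 90, 90, 84, 80, 82, 74, 70]
260 [149, 82, 156, 150, 152, 151, 114, 100, 110, 116, 88, 108] | [109, 66, 110, 107, 110, 109, 109, 109, 109, 109, 65
[... 186 characters left out ...]
6, 104] | [104, 64, 106, 106, 106, 105, 105, 106, 102, 103, 66, 105]
263 [147, 86, 116, 147, 146, 148, 146, 148, 147, 147, 74, 102] | [105, 75, 106, 104, 105, 105, 106, 103, 105, 103, 61, 106]
264 [149, 138, 151, 149, 151, 150, 151, 148, 149, 148, 91, 116] | [104, 99, 106, 107, 104, 106, 106, 105, 104, 103, 76, 104]
265 [142, 147, 143, 143, 144, 143, 145, 147, 145, 145, 153, 149] | [99, 104, 101, 108, 109, 109, 109, 107, 105, 104, 109, 104]
266 [103, 104, 105, 115, 117, 121, 127, 134, 132, 135, 148, 148] | [110, 113, 112, 123, 120, 122, 123, 118, 117, 115, 116, 114]
267 [110, 113, 109, 108, 108, 110, 111, 109, 109, 106, 104, 106] | [113, 112, 114, 111, 113, 114, 114, 113, 115, 112, 110, 112]
```

The dark line is only shadow on the bar's top (value about 105, against about 60 for the plate), so the foot is flush. Backing off now.

```bash
python3 -m handwheel '0 0 0 0 0 1.4 0.64;0.02 0.2 0 0 0 1.4 0.64;0.1 0.8 0 0 0 1.4 0.64;0.3 2.5 0.3 0 0 1.4 0.64;0.6 5 1.5 0 0 1.4 0.64;1 8.5 4 0 0 1.4 0.64;1.2 10 8 0 0 1.4 0.64;1.2 10 8 0 0 1.4 0.64'
python3 g.py
python3 - <<'E'
from h import *
im=get_image("side"); g=cv2.cvtColor(im["color"],cv2.COLOR_RGB2GRAY)
for v in range(256,263): print(v,g[v,299:334:3].tolist())
s=get_image("scene"); # expected positions of ring tops, compare brightness diff to start
o=cv2.cvtColor(cv2.imread("pics/scene0.png"),cv2.COLOR_BGR2GRAY); n=cv2.cvtColor(s["color"],cv2.COLOR_RGB2GRAY)
print("ring_a patch diff",np.abs(o[230:250,330:352].astype(int)-n[230:250,330:352]).mean())
E
```

```text
time_s: 21.73
position: [0.5702, 0.1533, 0.1426]
tool_rot: [[0.059, 0.993, -0.103], [0.423, -0.118, -0.899], [-0.904, 0.009, -0.427]]
ft_force: [1.0, 0.1, 0.7]
grip_width: 0.0547
gripper_force: 0.0
[ 0.46 -0.03  0.02]
(303, 259) [122, 123, 121, 127, 145, 149, 144, 145, 145]
(310, 259) [125, 123, 124, 119, 118, 151, 147, 144, 144]
(318, 259) [127, 127, 127, 123, 101, 114, 147, 146, 146]
(325, 259) [123, 123, 123, 124, 112, 111, 147, 147, 145]
256 [82, 123, 121, 122, 125, 122, 124, 122, 125, 120, 91, 70]
257 [78, 123, 123, 124, 124, 124, 123, 123, 125, 123, 93, 65]
258 [94, 129, 119, 118, 120, 122, 123, 121, 126, 122, 91, 67]
259 [143, 148, 118, 118, 120, 106, 100, 99, 114, 112, 93, 79]
260 [148, 146, 150, 152, 150, 114, 114, 114, 112, 95, 113, 114]
261 [144, 143, 145, 146, 146, 151, 152, 152, 149, 109, 150, 134]
262 [144, 144, 144, 143, 144, 147, 147, 146, 145, 150, 143, 128]
ring_a patch diff 11.004545454545454
```

The housing stays flush and the arm is clear, so I'm handing in.

```bash
python3 -c "
from rig import env
print(env.close_job())"
```

```text
the job is handed in; nothing more can be done
None
```

The housing was tipped with support all the way down, now lies on its side on the plate with its foot flush against the stop bar, and the job is handed in at about 22 s with the arm clear; I didn't re-measure the rings and short housing after the push.

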